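Load the printed mould half, lock it and spray it for scanning

ROBOT

A 6-joint arm with a two-finger parallel gripper is mounted at the origin on the work surface. World frame = base frame: x ahead of the robot, y to its left, z up, the work surface at z = 0. Lengths are in m, angles in rad, forces in N, time in s.
With the tool pointing down it reaches from about 0.375 to 0.9 m from the base axis. Payload 3.1 kg.
Tool frame: the origin (TCP) lies between the finger pads; the fingertips stand 22 mm ahead of it and the grasp point (between the pads) lies 3 mm ahead of it; z points along the fingers, y is the line along which they close (so a half turn about z gives the same grasp; the last joint's range is limited). The gripper opens to 87 mm and grips with 3 to 60 N. Pads are 19 mm wide; open, the fingers measure 117 mm over their backs; the gripper's body (75 mm by 190 mm) begins 51 mm behind the grasp point.
Start: joints at [0.984, 0.527, 1.433, -0, 1.181, -0.178], TCP at [0.248, 0.573, 0.245] pointing down, gripper open.
Joint ranges: [-3.08, 3.08], [-0.75, 2.2], [0.22, 2.44], [-1.43, 4.57], [0, 2.65], [-2.85, 2.85]. Speed limits (rad/s): [2.79, 2.79, 3.14, 3.14, 3.14, 3.14].

INTERFACE

Orientations are given as a unit quaternion [x, y, z, w].
In Python, from rig import robot gives the robot as it stands.
- The arm moves only by the tool move_arm, never from a script. Its argument "series" is text: rows parted by semicolons, each of 6 numbers parted by spaces: the shift along the tool's x, y, z in mm, then the turn, a rotation vector about the tool's x, y, z in degrees. In form: dx dy dz ax ay az; .... A call has 1 to 8 rows; each row is the pose to reach, as a shift and turn from the pose commanded when the call began, along the tool's axes at that moment; what a row does not reach only later rows make up. A row lasts 1/12 s, in which the tool goes at most 41.7 mm and 7.16 degrees, less where a joint would pass 70% of its speed; a pose out of reach is approached as far as the arm can. A call with a gripper value outside its range is refused whole. "jaw" is the opening, from 0 (shut) to 1 (fully open), set as the call begins (left out, the last holds). The fingers move at their own pace and stop on an object; "newtons" is the grip in N (left out, the last holds). Time passes only in rows, so rows that repeat a pose let the fingers close. It gives the time, the measured TCP pose, the force, the opening and the grip force at its end, in the units of the state.
- robot.get_obs(): the state, without advancing time (a new reading comes with each control period).
- robot.camera(name): name is "scene" or "top" or "wrist"; returns a dict with "img" (420x560x3 uint8, red, green, blue), "mtx" (3x3 intrinsics, pixels), "world_to_cam" (4x4, takes a point from world to camera coordinates). Camera axes: x right, y down, z forward; pixel columns grow to the right and rows downward; lengths in m; the calibration is good to about 2 mm. A picture is of the moment at which its call begins. There is no depth.
- robot.hand_in(): hands the job in; it is judged then, once.
Trained networks look in a picture, given as the dict that the camera call returned (one of the last four; its "shot" number tells which), for a name from the list of things; names that differ only in an ending like _2 or _b are one class to them, and where a whole thing is asked for, a point or a joint stands for the part that bears it (a point fixed in the world has none). Each returns a list of dicts, best first, with "p" (0 to 1); they miss things now and then, are a little off and sometimes report something else, mostly with a low value. They report only what shows in the picture. A call takes as long as a camera call. They do not tell look-alikes from the thing itself.
- robot.search_frame(picture, thing): "xyz" ([x, y, z] in m, in world coordinates, good to about 4 mm: the middle of the surface that is visible of it).
- robot.tip_of(picture, thing): "xyz" ([x, y, z] in m, in world coordinates, good to about 4 mm: a listed point, or the origin of a listed thing).
The state is a dict: "time": time; "q": joint angles; "joint_velocities": joint speeds; "joint_torque": joint torques, N m; "position": TCP position; "tool_rot": TCP orientation; "ft_force": force on the tool from outside, world axes, zero at the start; "moment": the same for the moment, N m; "grip_width": finger opening in m; "grip_force": force on a finger pad.
Only numpy, scipy, OpenCV 4.12 (cv2) and the standard library are available. Lean on these libraries where they do the work, as an engineer would, in place of code of your own. Each camera call takes 0.05 s, during which the arm holds its last target. There are 200 camera calls.

TASK

Slide the cream printed mould half along the jig's deck into its pocket and press it fully home against the stiff pocket floor, then swing the red locking lever shut over it. Only once it is locked, press the orange nozzle cap of the spray can beside it right down and let it spring back up. The print is brittle, so do not force it, and leave the other things on the bench where they are.

Things in the scene. Friction and masses are not known exactly. Their poses are not given: they have to be found in the camera images.
- mould: Cream printed mould half, a flat block 100 mm (its x) by 120 mm (its y) by 40 mm high, about 0.45 kg, too wide to grip across. Origin at the centre of its underside, z up; its top has a round beige mark and four dark dots. Starts flat on the jig's deck, its y within 0.25 rad of the jig's y. Brittle: a knock or push over 80 N breaks it.
- jig: Loading jig fixed to the bench: bare aluminium deck, blue rails and end wall. Origin on the bench; it spans x -100 to 85 mm, y -220 to 210 mm; its +y is the loading direction: deck first, then the pocket, then the end wall (y from 147 to 210 mm, top 52 mm above the bench) with the lever's pivot.
- deck (a point): Point on top of the deck, 40 mm above the bench, at jig (0, -100) mm. The deck is flat and level from y -220 to 23 mm, and open at its near (-x) side, x -100 mm, and its start, y -220 mm.
- fence (a point): Point at the foot of the far rail's inner face, at jig (51.5, -100, 40) mm. This straight blue fence, 12 mm high over the deck, runs along the whole far side and is in line with the pocket's far wall, so the mould can be slid along it.
- near_rail (a point): Start of the near rail's inner face, at jig (-51.5, 30, 40) mm; 12 mm high, it runs on along the pocket. A slanting lead-in of the same height reaches from here back and outwards to about jig (-89, -2) mm.
- pocket (a point): Where the mould's origin is when fully home: jig (0, 85, 18) mm, axes as the jig's; the mould's top is then 58 mm above the bench. The pocket is 103 mm (x) by 124 mm (y). Its black floor plate starts 6 to 10 mm higher (not reported), bears the mould by friction, sinks under some 5 to 12 N more until it is firm at the bottom, and stays down.
- lever (a joint): Angle of the red locking lever about its upright pivot, rad: 0 wide open, growing clockwise seen from above; shut at its stop, 2.07, pointing to the jig's -y over the pocket. Starts at 0 to 0.45. Its direction is 0.5 - value from the jig's +x. Stiff (0.25 N m), stays put. Bar 22 mm wide, 61 to 73 mm above the bench: passes 3 mm over a mould that is home, strikes one that is not.
- lever_hinge (a point): Point on the lever's pivot axis, 67 mm above the bench, at jig (-15, 178) mm.
- lever_grip (a point): Middle of the upright black post near the free end of the lever, 125 mm from the pivot: 18 mm diameter, from z = 73 to 107 mm above the bench; this point is at z = 90 mm. Push here.
- can: White spray can with a blue band, fixed upright in a black foot (68 mm across) behind the jig, 56 mm across and 104 mm high without its cap; origin on the bench under its axis.
- cap (a joint): How far the orange nozzle cap is pressed, m: 0 up, 0.008 fully down (about 7 N; 2.4 N to start it). It springs back.
- cap_top (a point): Centre of the top of the orange nozzle cap, 30 mm across, 127 mm above the bench when up. Press straight down.
- file: A bystander: a slim file lying flat, 175 mm long, with a pale square-sided wooden handle 20 mm thick; lies in front of the jig; origin on the bench under its middle, y along it (blade towards +y).
- print_ring: A bystander: a cream printed ring-shaped dish, 76 mm across and 30 mm high; origin at the centre of its underside.
- amber_jar: A bystander: an amber glass jar with a black lid, 60 mm across, 75 mm high; origin at the centre of its underside.
- scrap_tray: A bystander: a white open tray, 100 x 130 mm, 35 mm high; origin at the centre of its underside.
- wax_tin: A bystander: a round steel tin, 68 mm across, 35 mm high; origin at the centre of its underside.
- pen_pot: A bystander: a black box of pens, 80 x 90 mm, about 200 mm high with the pens; origin at the centre of its underside.
Not all that is in view belongs to the job. Leave any purple or yellow look-alike of the can alone.

How it is judged:
On the way, in this order (a step that is already met when the one before it is completed fails the run):
1. the mould is fully home in the pocket (z of mould in the frame of pocket below 0.003 m and horizontal distance between mould and pocket below 0.006 m and angle between the y axis of mould and the y axis of jig, either way round below 0.04 rad and angle between mould's own z axis and vertical below 0.04 rad), for 0.2 s.
2. the lever is swung shut over the mould (all of step 1 and value of joint lever above 1.98 rad), for 0.2 s.
3. the nozzle cap is pressed right down (value of joint lever above 1.98 rad and value of joint cap above 0.0065 m), for 0.05 s.
4. the nozzle cap has sprung back up (value of joint cap below 0.0015 m), for 0.2 s.
At the end, for the whole second after the job is handed in: The mould rests home in the pocket (at most 3 mm above and 6 mm beside the home point, flat and in line within 0.04 rad), the lever is shut (above 1.98 rad), and the cap, after being pressed at least 6.5 mm with the lever shut, is back up (below 1.5 mm) (all of step 2 and value of joint cap below 0.0015 m and linear speed of mould below 0.02 m/s); the robot touches nothing.
It fails at once if the nozzle cap is pressed (more than 4 mm) before the lever is shut (value of joint cap above 0.004 m and not (value of joint lever above 1.98 rad)).
It fails at once if the brittle mould is pushed or pressed with more than 80 N (contact force between any of the arm, the fingers, lever and mould above 80 N).
It fails at once if a bystander is pushed more than 30 mm away or tipped over (distance of any of file, print_ring, amber_jar, scrap_tray, wax_tin, pen_pot from where it was at the start of the episode above 0.03 m or angle between any of print_ring, amber_jar, scrap_tray, wax_tin, pen_pot's own z axis and vertical above 0.5 rad).
It also fails if it takes over 69 s, if anything falls off the work surface, if the arm or the gripper's body presses on something with over 40 N, if the wrist force passes 120 N, or if a joint passes its speed limit or range.

## Working session

There is one attempt and no reset: what is moved stays moved. The work goes in short steps, Python scripts to look and compute and a tool call to move; the robot and the scene stay as the last step left them, time stands still between calls to the robot, and variables do not carry over. Pictures are saved under pics/ and viewed, at most 13 in all, crops included, and the job is handed in when it is done.

Besides the shell and the picture viewer there is one more tool, called after "Emit:" as name(argument=value, ...), one argument or row to a line, values as JSON. move_arm: Moves the arm, as the interface text tells. Its arguments: {"type":"object","properties":{"series":{"type":"string"},"jaw":{"type":"number"},"newtons":{"type":"number"}},"required":["series"]}

```bash
mkdir -p pics
cat > h.py <<'E'
import numpy as np, cv2
from rig import robot
from scipy.spatial.transform import Rotation as R
def pic(n,f=None):
    p=robot.camera(n)
    if f: cv2.imwrite('pics/'+f,p['img'][:,:,::-1])
    return p
def proj(p,X):
    c=p['world_to_cam']@np.append(X,1); u=p['mtx']@c[:3]; return u[:2]/u[2]
def unproj(p,uv,z):
    T=np.linalg.inv(p['world_to_cam']); d=T[:3,:3]@np.linalg.inv(p['mtx'])@[uv[0],uv[1],1]; o=T[:3,3]
    return o+d*(z-o[2])/d[2]
E
python3 - <<'E'
from h import *
np.set_printoptions(precision=4,suppress=True)
ps={n:pic(n,n+'0.png') for n in('scene','top')}
a=np.hstack([ps['scene']['img'],ps['top']['img']])
for t in ['mould','jig','deck','fence','near_rail','pocket','lever_hinge','lever_grip','can','cap_top','file','print_ring','amber_jar','scrap_tray','wax_tin','pen_pot']:
    for n,p in ps.items():
        for d in robot.tip_of(p,t)[:3]: print(t,n,np.array(d['xyz']),round(d['p'],2),proj(p,d['xyz']).round())
o=robot.get_obs();print(o['position'],o['tool_rot'],o['time'],R.from_quat(o['tool_rot']).as_matrix())
E
```

```text
mould scene [ 0.5263 -0.12    0.0422] 0.71 [228. 234.]
mould top [ 0.5253 -0.1155  0.0409] 0.96 [318. 234.]
jig scene [ 0.5407  0.0004 -0.001 ] 0.56 [262. 222.]
jig top [ 0.544   0.0022 -0.0041] 0.77 [274. 228.]
deck scene [ 0.5506 -0.1013  0.0373] 0.72 [238. 236.]
deck scene [0.511 0.176 0.064] 0.2 [296. 175.]
deck top [ 0.5504 -0.0952  0.0426] 0.89 [311. 225.]
deck top [0.512  0.1786 0.0668] 0.72 [207. 239.]
deck top [ 0.4024  0.0185 -0.003 ] 0.48 [268. 280.]
fence scene [ 0.606  -0.0968  0.0403] 0.95 [251. 247.]
fence scene [ 0.6525 -0.3731  0.0018] 0.69 [187. 321.]
fence top [ 0.6027 -0.0942  0.0384] 0.73 [310. 206.]
near_rail scene [0.4893 0.025  0.0424] 0.86 [257. 201.]
near_rail top [0.4889 0.0219 0.0394] 0.57 [267. 248.]
near_rail top [ 0.4016  0.0186 -0.0049] 0.28 [268. 280.]
pocket scene [0.5318 0.0811 0.0156] 0.94 [279. 204.]
pocket top [0.5361 0.0869 0.0141] 0.97 [243. 230.]
pocket top [ 0.6713 -0.0335  0.126 ] 0.44 [289. 175.]
pocket top [ 0.5453  0.0003 -0.0007] 0.23 [275. 227.]
lever_hinge scene [0.509  0.1748 0.0696] 0.64 [296. 174.]
lever_hinge top [0.5117 0.176  0.0
[... 1332 characters left out ...]
151.]
scrap_tray top [0.542  0.4494 0.0001] 0.7 [112. 228.]
scrap_tray top [ 0.442  -0.4464  0.0044] 0.23 [438. 266.]
wax_tin scene [0.3921 0.4305 0.0025] 0.87 [324. 130.]
wax_tin scene [ 0.6735 -0.0313  0.0018] 0.43 [282. 255.]
wax_tin scene [ 0.5428 -0.0018 -0.003 ] 0.32 [262. 224.]
wax_tin top [ 0.3924  0.4273 -0.0055] 0.92 [119. 282.]
pen_pot scene [ 0.6557 -0.3753  0.0036] 0.57 [187. 323.]
pen_pot top [0.6999 0.0967 0.0013] 0.75 [240. 172.]
pen_pot top [ 0.6511 -0.3679 -0.0023] 0.7 [407. 190.]
pen_pot top [ 0.5412  0.0016 -0.002 ] 0.7 [274. 229.]
[0.2484 0.5735 0.2446] [ 0.203   0.9792 -0.      0.    ] 1.7 [[-0.9176  0.3976  0.    ]
 [ 0.3976  0.9176 -0.    ]
 [-0.     -0.     -1.    ]]
```

View pics/scene0.png

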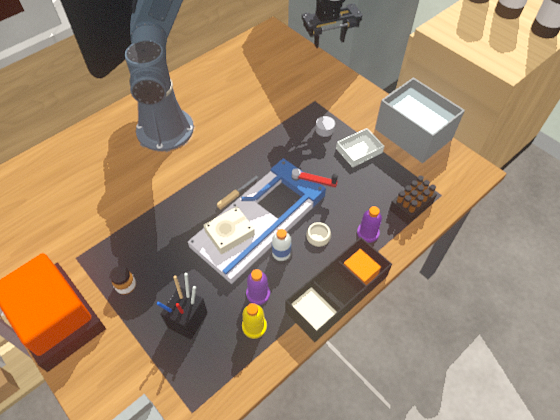

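View pics/top0.png

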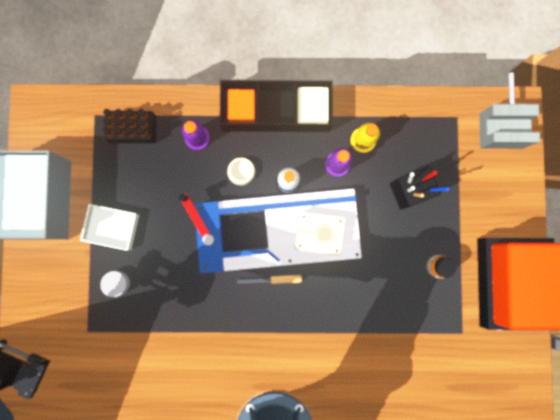

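The white can with the blue band and orange cap is at scene (281,243) and top (288,180). It could be confused with:
- the purple can at scene (371,222) / top (195,135)
- the purple can at scene (257,287) / top (338,162)
- the yellow can at scene (254,320) / top (365,138)

The cream mould is at scene (229,230) / top (322,233). The cream ring at (318,234) and the white tray could be confused with it. I choose the white can and the block on the deck, and will check both in a close crop.

```bash
cat >> h.py <<'E'
def fit(J,W):
    J=np.array(J);W=np.array(W);a=J-J.mean(0);b=W-W.mean(0)
    y=np.arctan2((a[:,0]*b[:,1]-a[:,1]*b[:,0]).sum(),(a*b).sum())
    c,s=np.cos(y),np.sin(y);M=np.array([[c,-s],[s,c]]);t=W.mean(0)-M@J.mean(0)
    return y,t,(J@M.T+t-W)
E
python3 - <<'E'
from h import *
np.set_printoptions(precision=4,suppress=True)
J=np.array([[0,0],[0,-100],[51.5,-100],[-51.5,30],[0,85],[-15,178]])/1e3
W=[[.5424,.0013],[.5505,-.0982],[.6043,-.0955],[.4891,.0235],[.534,.084],[.5105,.1755]]
y,t,e=fit(J,W);print(y,t,e*1e3)
p=pic('top');s=pic('scene')
c=np.hstack([cv2.resize(p['img'][150:285,170:370],(800//2*1,270)),cv2.resize(s['img'][160:295,180:380],(400,270))])
cv2.imwrite('pics/crop.png',c[:,:,::-1])
E
```

```text
0.09577403455021052 [ 0.5424 -0.0001] [[ 0.0374 -1.3899]
 [ 1.5002 -1.4316]
 [-1.0358  0.7932]
 [-0.7954  1.3478]
 [ 0.3091  0.5206]
 [-0.0155  0.1599]]
```

View pics/crop.png

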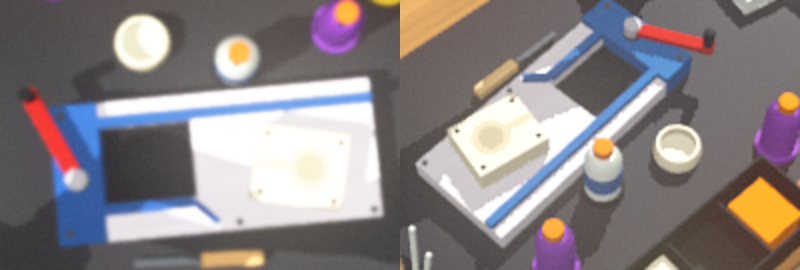

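The crop confirms it: the white blue-banded can with the orange cap is at (603,170) in the right half, and the cream block with its round mark and four dots is on the deck at (497,137). I'll move above it for a wrist view.

Emit:
move_arm(
  series="-499 -535 0 0 0 -28.9;-499 -535 0 0 0 -28.9;-499 -535 0 0 0 -28.9;-499 -535 0 0 0 -28.9;-499 -535 0 0 0 -28.9;-499 -535 0 0 0 -28.9;-499 -535 0 0 0 -28.9;-499 -535 0 0 0 -28.9",
)

```text
time: 2.47
position: [0.3586, 0.2634, 0.2449]
tool_rot: [-0.048, 0.999, 0.0, 0.0]
ft_force: [0.0, 1.0, -1.0]
grip_width: 0.0872
grip_force: 0.0
```

```bash
cat >> h.py <<'E'
YAW=0.0957;T0=np.array([.5424,-.0001])
def j2w(x,y): c,s=np.cos(YAW),np.sin(YAW); return np.array([[c,-s],[s,c]])@[x/1e3,y/1e3]+T0
def w2j(w): c,s=np.cos(YAW),np.sin(YAW); return np.array([[c,s],[-s,c]])@(np.array(w)[:2]-T0)*1e3
def state():
    o=robot.get_obs();r=R.from_quat(o['tool_rot']).as_matrix()
    print('t %.2f'%o['time'],'jig',w2j(o['position']).round(1),'z %.1f'%(o['position'][2]*1e3),'yaw(y-axis rel jig y) %.1f'%np.degrees(np.arctan2(r[1,1],r[0,1])-np.pi/2-YAW),'f',np.round(o['ft_force'],1),'w %.3f'%o['grip_width'],'q',np.round(o['q'],2))
    return o,r
def go(x,y,z,yaw):
    "jig mm, yaw of tool y from jig y (deg), tool down"
    o,r=state();d=np.append(j2w(x,y),z/1e3)-o['position']
    a=np.radians(yaw)+YAW; Rt=np.array([[-np.cos(a),-np.sin(a),0],[-np.sin(a),np.cos(a),0],[0,0,-1]])
    print((r.T@d*1e3).round(1),np.degrees(R.from_matrix(r.T@Rt).as_rotvec()).round(1))
E
python3 -c "
from h import *
go(-60,-110,245,0)"
```

```text
t 2.47 jig [-157.7  279.9] z 244.9 yaw(y-axis rel jig y) 0.0 f [ 0.  1. -1.] w 0.087 q [ 0.38  0.29  1.87 -0.    0.99 -1.29]
[-9.75e+01 -3.90e+02 -1.00e-01] [0.  0.1 0. ]
```

Emit:
move_arm(
  series="-98 -390 0 0 0 0;-98 -390 0 0 0 0;-98 -390 0 0 0 0;-98 -390 0 0 0 0;-98 -390 0 0 0 0;-98 -390 0 0 0 0;-98 -390 0 0 0 0;-98 -390 0 0 0 0",
)

```text
time: 3.13
position: [0.4704, -0.0511, 0.2449]
tool_rot: [-0.047, 0.999, -0.0, 0.0]
ft_force: [1.6, -0.2, -0.8]
grip_width: 0.087
grip_force: 0.0
```

Emit:
move_arm(
  series="-15 -60 0 0 0 0;-15 -60 0 0 0 0;-15 -60 0 0 0 0",
)

```text
time: 3.38
position: [0.4934, -0.1123, 0.245]
tool_rot: [-0.045, 0.999, -0.002, 0.002]
ft_force: [1.1, 0.2, 0.0]
grip_width: 0.0869
grip_force: 0.0
```

Run:
```python
from h import *
state()
p=pic('wrist','w1.png')
for t in ['mould','deck','fence','near_rail','pocket','jig','can','cap_top']:
    for d in robot.tip_of(p,t)[:2]: print(t,w2j(d['xyz']).round(1),round(d['xyz'][2],3),round(d['p'],2))
```

```text
t 3.38 jig [ -59.5 -107. ] z 245.0 yaw(y-axis rel jig y) -0.3 f [1.1 0.2 0. ] w 0.087 q [-0.44  0.37  1.73 -0.    1.04 -2.11]
deck [-142.4 -430.1] 0.003 0.16
near_rail [-50.9  24.7] 0.042 0.74
pocket [ 0.1 87.2] 0.019 0.59
jig [3.3 4.9] -0.003 0.94
can [123.9 -45.8] 0.002 0.87
can [ 159.3 -183.8] 0.001 0.59
cap_top [-47.8  25.9] 0.041 0.38
```

View pics/w1.png

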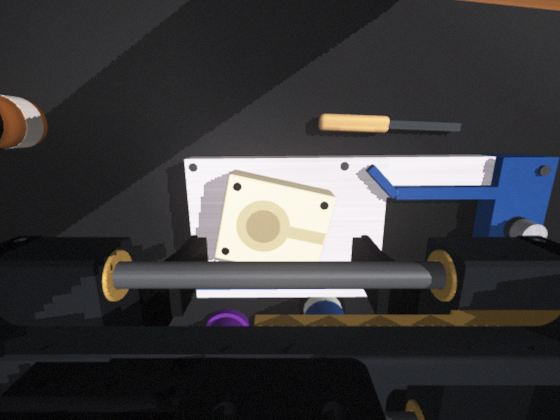

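The wrist view shows the mould turned on the deck: near edge from (233,174) to (335,197), dots at (237,187), (324,206) and (225,252).

Run:
```python
from h import *
p=pic('wrist')
for n,uv in dict(A=(233,174),B=(335,197),C=(216,258),d1=(237,187),d2=(324,206),d3=(225,252)).items(): print(n,w2j(unproj(p,uv,.08)).round(1))
for n,uv in dict(deckc=(185,158),deckb=(383,235)).items(): print(n,w2j(unproj(p,uv,.04)).round(1))
go(-110,-120,85,0)
```

```text
A [ -87.6 -149.3]
B [-63.  -40.5]
C [   8.4 -172.4]
d1 [ -73.7 -145.5]
d2 [-53.  -51.9]
d3 [   1.  -161.8]
deckc [-100.7 -211.3]
deckb [-5.1 30.5]
t 3.88 jig [ -61.8 -100.7] z 244.7 yaw(y-axis rel jig y) 0.1 f [-0.5 -0.7 -0.2] w 0.087 q [-0.44  0.36  1.74  0.    1.04 -2.1 ]
[ 48.2 -19.2 159.7] [ 0.  -0.   0.1]
```

Emit:
move_arm(
  series="50 -16 0 0 0 0;50 -16 0 0 0 0;50 -16 40 0 0 0;50 -16 80 0 0 0;50 -16 120 0 0 0;50 -16 155 0 0 0;50 -16 177 0 0 0;50 -16 177 0 0 0",
  jaw=1,
)

```text
time: 4.55
position: [0.4401, -0.1265, 0.064]
tool_rot: [-0.048, 0.999, 0.002, -0.004]
ft_force: [-0.6, -0.4, -0.1]
grip_width: 0.0871
grip_force: 0.0
```

```bash
python3 -c "
from h import *
go(-65,-117,68,0)"
```

```text
t 4.55 jig [-113.9 -116.1] z 64.0 yaw(y-axis rel jig y) -0.0 f [-0.6 -0.4 -0.1] w 0.087 q [-0.52  0.64  1.98  0.    0.52 -2.19]
[-48.9  -0.9  -4.3] [ 0.3 -0.4 -0. ]
```

Emit:
move_arm(
  series="-8 0 0 0 0 0;-15 0 0 0 0 0;-21 0 0 0 0 0;-27 0 0 0 0 0;-33 0 0 0 0 0;-39 0 0 0 0 0;-45 0 0 0 0 0;-45 0 0 0 0 0",
)

```text
time: 5.22
position: [0.489, -0.1237, 0.0681]
tool_rot: [-0.048, 0.999, -0.001, 0.001]
ft_force: [-0.6, -0.1, -0.8]
grip_width: 0.0874
grip_force: 0.0
```

Emit:
move_arm(
  series="-2 0 0 0 0 0;-4 0 0 0 0 0;-5 0 0 0 0 0;-5 0 0 0 0 0",
)

```text
time: 5.55
position: [0.4912, -0.1226, 0.0674]
tool_rot: [-0.048, 0.999, 0.001, -0.001]
ft_force: [-4.0, 0.4, 3.8]
grip_width: 0.0867
grip_force: 2.3
```

Run:
```python
from h import *
state()
p=pic('top')
cv2.imwrite('pics/t2.png',cv2.resize(p['img'][160:290,190:380],(760,520),interpolation=2)[:,:,::-1])
for t in ['mould']:
    for d in robot.tip_of(p,t)[:2]: print(t,w2j(d['xyz']).round(1),round(d['xyz'][2],3),round(d['p'],2))
```

```text
t 5.55 jig [ -62.7 -117.1] z 67.4 yaw(y-axis rel jig y) 0.0 f [-4.   0.4  3.8] w 0.087 q [-0.47  0.66  1.86 -0.    0.62 -2.13]
mould [  -4.  -106.9] 0.039 0.79
```

Emit:
move_arm(
  series="-1 0 0 0 0 0;-2 0 0 0 0 0;-2 0 0 0 0 0",
)

```text
time: 5.9
position: [0.4936, -0.1225, 0.0674]
tool_rot: [-0.048, 0.999, 0.0, -0.001]
ft_force: [-4.8, -0.0, 3.8]
grip_width: 0.0872
grip_force: 2.2
```

Emit:
move_arm(
  series="-1 0 0 0 0 0;-2 0 0 0 0 0;-2 0 0 0 0 0",
)

```text
time: 6.15
position: [0.4947, -0.1225, 0.0674]
tool_rot: [-0.048, 0.999, 0.0, -0.002]
ft_force: [-6.8, -1.7, 5.0]
grip_width: 0.0871
grip_force: 3.5
```

Run:
```python
from h import *
state()
p=pic('top')
cv2.imwrite('pics/t2.png',cv2.resize(p['img'][160:290,190:380],(760,520),interpolation=2)[:,:,::-1])
for t in ['mould']:
    for d in robot.tip_of(p,t)[:2]: print(t,w2j(d['xyz']).round(1),round(d['xyz'][2],3),round(d['p'],2))
```

```text
t 6.15 jig [ -59.2 -117.2] z 67.4 yaw(y-axis rel jig y) 0.0 f [-6.8 -1.7  5. ] w 0.087 q [-0.46  0.67  1.85 -0.    0.62 -2.13]
mould [   1.1 -105.5] 0.043 0.7
```

View pics/t2.png

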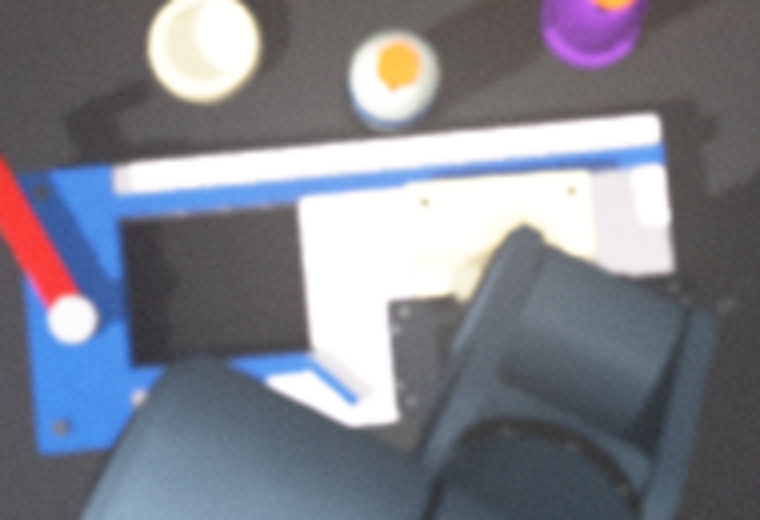

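The mould's far edge, (410,185) to (590,170), now lies parallel to the blue fence and almost touching it. I'll nudge it a little further, then move round behind it.

Emit:
move_arm(
  series="-1 0 0 0 0 0;-2 0 0 0 0 0;-2 0 0 0 0 0",
)

```text
time: 6.5
position: [0.4948, -0.1224, 0.0674]
tool_rot: [-0.048, 0.999, 0.001, -0.004]
ft_force: [-12.1, -4.4, 7.0]
grip_width: 0.0874
grip_force: 5.9
```

Emit:
move_arm(
  series="-1 0 0 0 0 0;-1 0 0 0 0 0",
)

```text
time: 6.67
position: [0.4948, -0.1223, 0.0674]
tool_rot: [-0.049, 0.999, 0.001, -0.005]
ft_force: [-13.5, -6.3, 8.6]
grip_width: 0.0874
grip_force: 7.1
```

Run:
```python
from h import *
state()
```

```text
t 6.67 jig [ -59.  -117.1] z 67.4 yaw(y-axis rel jig y) 0.1 f [-13.5  -6.3   8.6] w 0.087 q [-0.46  0.67  1.85 -0.01  0.63 -2.12]
```

Emit:
move_arm(
  series="25 0 0 0 0 0;25 0 -40 0 0 0;25 0 -60 0 0 7;-50 -83 -60 0 0 90;-50 -83 -60 0 0 90;-50 -83 -60 0 0 90;-50 -83 -60 0 0 90;-50 -83 -60 0 0 90",
  jaw=0.5,
)

```text
time: 7.33
position: [0.5608, -0.203, 0.128]
tool_rot: [0.324, 0.946, -0.0, 0.004]
ft_force: [-1.1, 1.2, -0.8]
grip_width: 0.0458
grip_force: 0.0
```

```bash
python3 -c "
from h import *
go(-5,-200,130,-90)"
```

```text
t 7.33 jig [  -1.1 -203.7] z 128.0 yaw(y-axis rel jig y) -43.3 f [-1.1  1.2 -0.8] w 0.046 q [-0.54  0.64  1.61  0.    0.88 -1.45]
[ 5.4  0.1 -2. ] [ 0.3  0.4 46.7]
```

Emit:
move_arm(
  series="0 0 0 0 0 47;0 0 0 0 0 47;0 0 0 0 0 47;0 0 0 0 0 47;0 0 0 0 0 47;0 0 0 0 0 47;0 0 0 0 0 47;0 0 0 0 0 47",
)

```text
time: 8.0
position: [0.5587, -0.201, 0.1278]
tool_rot: [0.672, 0.741, 0.001, 0.002]
ft_force: [0.4, -0.3, -0.0]
grip_width: 0.0437
grip_force: 0.0
```

Run:
```python
from h import *
p=pic('wrist','w3.png')
go(-5,-200,68,-90)
for d in robot.tip_of(p,'mould')[:2]: print(w2j(d['xyz']).round(1),round(d['xyz'][2],3),round(d['p'],2))
```

```text
t 8.05 jig [  -3.2 -201.4] z 127.7 yaw(y-axis rel jig y) -89.7 f [-0.3  0.1  0.3] w 0.044 q [-0.53  0.64  1.62  0.    0.88 -0.63]
[ 1.5 -2.  59.7] [0.2 0.1 0.3]
[   3.1 -107.1] 0.04 0.76
```

View pics/w3.png

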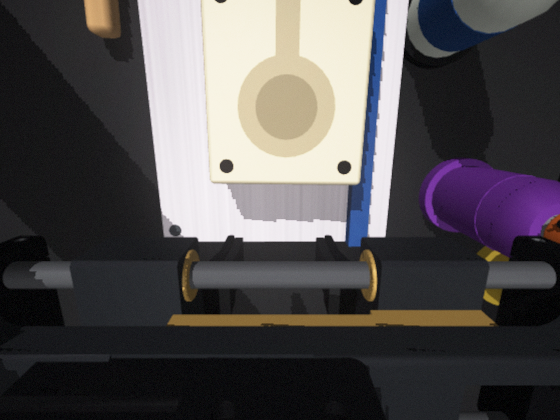

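The wrist view shows the mould square to the deck and its right edge, (375,0) to (360,180), against the fence. I'll lower behind its trailing edge and push.

Emit:
move_arm(
  series="0 0 35 0 0 0;0 0 60 0 0 0;0 0 60 0 0 0;6 0 60 0 0 0;12 0 60 0 0 0;18 0 60 0 0 0;24 0 60 0 0 0;30 0 60 0 0 0",
)

```text
time: 8.77
position: [0.5551, -0.1707, 0.0691]
tool_rot: [0.671, 0.742, 0.0, 0.002]
ft_force: [0.9, -3.5, 2.0]
grip_width: 0.0436
grip_force: 2.0
```

Emit:
move_arm(
  series="8 0 0 0 0 0;16 0 0 0 0 0;24 0 0 0 0 0;32 0 0 0 0 0;40 0 0 0 0 0;48 0 0 0 0 0;56 0 0 0 0 0;64 0 0 0 0 0",
)

```text
time: 9.43
position: [0.5491, -0.1073, 0.0688]
tool_rot: [0.671, 0.741, 0.0, 0.002]
ft_force: [0.6, -5.3, 3.4]
grip_width: 0.0433
grip_force: 2.6
```

Run:
```python
from h import *
p=pic('top')
go(-5,-50,68,-90)
for d in robot.tip_of(p,'mould')[:2]: print(w2j(d['xyz']).round(1),round(d['xyz'][2],3),round(d['p'],2))
```

```text
t 9.48 jig [  -4.4 -105.3] z 68.5 yaw(y-axis rel jig y) -89.8 f [ 2.  -1.3  1.4] w 0.044 q [-0.39  0.7   1.73  0.    0.7  -0.49]
[55.3 -0.4  0.5] [0.1 0.  0.2]
[-144.4 -430.8] 0.001 0.62
```

Run:
```python
from h import *
p=pic('wrist','w4.png')
for d in robot.tip_of(p,'mould')[:2]: print(w2j(d['xyz']).round(1),round(d['xyz'][2],3),round(d['p'],2))
```

```text
[  1.9 -37.6] 0.038 0.88
```

View pics/w4.png

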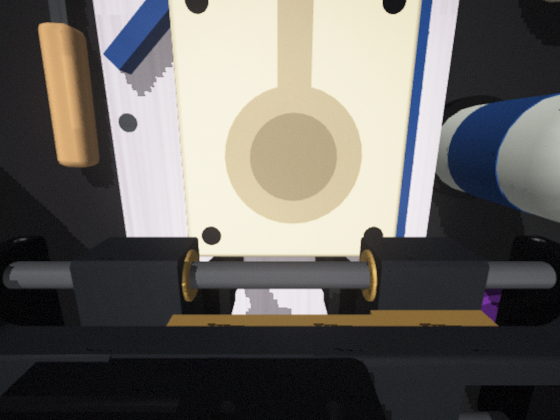

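The mould is square against the fence, its trailing edge at row 255 on both fingers, and it is heading past the lead-in at (140,35). I'll continue the push.

Emit:
move_arm(
  series="6 0 0 0 0 0;12 0 0 0 0 0;18 0 0 0 0 0;24 0 0 0 0 0;30 0 0 0 0 0;36 0 0 0 0 0;42 0 0 0 0 0;48 0 0 0 0 0",
)

```text
time: 10.3
position: [0.5428, -0.0583, 0.0676]
tool_rot: [0.671, 0.741, -0.0, 0.0]
ft_force: [0.6, -3.6, 0.6]
grip_width: 0.0434
grip_force: 1.6
```

Emit:
move_arm(
  series="6 0 0 0 0 0;12 0 0 0 0 0;18 0 0 0 0 0;24 0 0 0 0 0;30 0 0 0 0 0;36 0 0 0 0 0;42 0 0 0 0 0;46 0 0 0 0 0",
)

```text
time: 10.97
position: [0.5374, -0.0119, 0.0672]
tool_rot: [0.671, 0.741, -0.0, -0.001]
ft_force: [0.2, -1.3, -1.6]
grip_width: 0.0432
grip_force: 1.0
```

Run:
```python
from h import *
p=pic('top')
go(-5,14,68,-90)
for d in robot.tip_of(p,'mould')[:2]: print(w2j(d['xyz']).round(1),round(d['xyz'][2],3),round(d['p'],2))
```

```text
t 11.02 jig [ -6.4 -10.6] z 67.1 yaw(y-axis rel jig y) -89.8 f [0.6 0.1 1.1] w 0.043 q [-0.23  0.69  1.79  0.    0.67 -0.33]
[24.6  1.4 -0.9] [-0.1 -0.1  0.2]
[ 1.2 60.1] 0.035 0.79
```

Emit:
move_arm(
  series="3 0 0 0 0 0;6 0 0 0 0 0;9 0 0 0 0 0;12 0 0 0 0 0;15 0 0 0 0 0;17 0 0 0 0 0;19 0 0 0 0 0;21 0 0 0 0 0",
)

```text
time: 11.73
position: [0.5362, 0.0078, 0.0676]
tool_rot: [0.671, 0.741, -0.0, 0.0]
ft_force: [-0.4, -1.5, -1.2]
grip_width: 0.0437
grip_force: 1.0
```

Emit:
move_arm(
  series="1 0 0 0 0 0;2 0 0 0 0 0;3 0 0 0 0 0;4 0 0 0 0 0;4 0 0 0 0 0",
)

```text
time: 12.15
position: [0.5358, 0.0118, 0.0676]
tool_rot: [0.671, 0.741, 0.0, -0.0]
ft_force: [-0.7, -2.0, -1.5]
grip_width: 0.0437
grip_force: 0.7
```

Run:
```python
from h import *
p=pic('top');w=pic('wrist','w5.png')
go(-5,16,68,-90)
for q in(p,w):
  for d in robot.tip_of(q,'mould')[:2]: print(w2j(d['xyz']).round(1),round(d['xyz'][2],3),round(d['p'],2))
```

```text
t 12.25 jig [-5.4 12.5] z 67.6 yaw(y-axis rel jig y) -89.8 f [ 0.4 -0.7 -1.4] w 0.043 q [-0.19  0.69  1.79  0.    0.67 -0.29]
[ 3.5  0.4 -0.4] [-0.  -0.   0.2]
[-1.3 81.7] 0.033 0.79
[ 5.4 76. ] 0.033 0.71
```

View pics/w5.png

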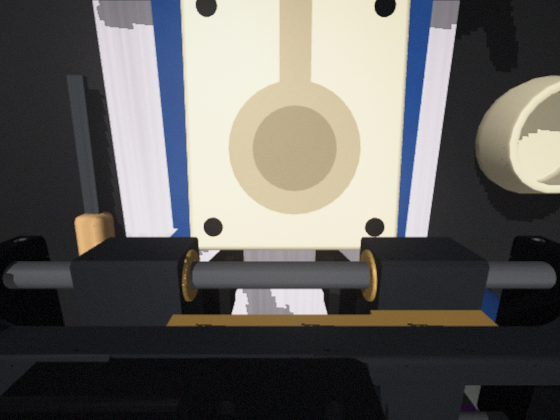

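The mould sits between both blue rails, (165..185) and (405..420), and is still tilted with its tail on the deck edge. It needs the last few millimetres.

Emit:
move_arm(
  series="1 0 0 0 0 0;2 0 0 0 0 0;2 0 0 0 0 0",
)

```text
time: 12.6
position: [0.5357, 0.0136, 0.0676]
tool_rot: [0.671, 0.741, 0.0, 0.0]
ft_force: [0.6, -1.9, -0.8]
grip_width: 0.0432
grip_force: 1.0
```

Emit:
move_arm(
  series="1 0 0 0 0 0;2 0 0 0 0 0;2 0 0 0 0 0",
)

```text
time: 12.85
position: [0.5355, 0.0152, 0.0676]
tool_rot: [0.671, 0.741, -0.0, 0.0]
ft_force: [-0.2, -4.1, -0.7]
grip_width: 0.0437
grip_force: 2.3
```

Emit:
move_arm(
  series="1 0 0 0 0 0;1 0 0 0 0 0",
)

```text
time: 13.02
position: [0.5356, 0.0153, 0.0676]
tool_rot: [0.671, 0.742, -0.001, 0.001]
ft_force: [0.2, -9.1, -0.5]
grip_width: 0.0436
grip_force: 4.2
```

Run:
```python
from h import *
p=pic('top');w=pic('wrist','w6.png')
go(-5,16,68,-90)
for q in(p,w):
  for d in robot.tip_of(q,'mould')[:2]: print(w2j(d['xyz']).round(1),round(d['xyz'][2],3),round(d['p'],2))
```

```text
t 13.12 jig [-5.3 15.9] z 67.6 yaw(y-axis rel jig y) -89.8 f [ 0.5 -8.3 -1.5] w 0.044 q [-0.18  0.68  1.79 -0.    0.66 -0.28]
[ 0.1  0.3 -0.4] [0.  0.1 0.2]
[ 1.8 83.7] 0.023 0.94
[-13.7 176.9] 0.065 0.33
[ 2.8 84.2] 0.026 0.75
[-51.8  23.8] 0.04 0.38
```

Emit:
move_arm(
  series="-12 0 0 0 0 0;-12 0 -35 0 0 0;-12 0 -50 0 0 0;25 4 -50 0 0 0;67 4 -50 0 0 0;67 4 -50 0 0 0;67 4 -50 0 0 0",
  jaw=0,
  newtons=20,
)

```text
time: 13.8
position: [0.5318, 0.0858, 0.1177]
tool_rot: [0.67, 0.743, -0.0, -0.001]
ft_force: [0.4, -0.1, -0.7]
grip_width: 0.0053
grip_force: 0.0
```

Run:
```python
from h import *
p=pic('top')
go(0,85,90,-90)
for d in robot.tip_of(p,'mould')[:1]: print(w2j(d['xyz']).round(1),round(d['xyz'][2],3),round(d['p'],2))
```

```text
t 13.85 jig [-1.9 85.2] z 117.6 yaw(y-axis rel jig y) -89.7 f [ 0.3 -0.3  0. ] w 0.004 q [-0.05  0.6   1.76  0.    0.78 -0.15]
[-0.2  1.9 27.6] [-0.  -0.   0.3]
```

Emit:
move_arm(
  series="0 2 12 0 0 0;0 2 22 0 0 0;0 2 26 0 0 0;0 2 28 0 0 0;0 2 30 0 0 0;0 2 32 0 0 0;0 2 32 0 0 0",
)

```text
time: 14.48
position: [0.5345, 0.0835, 0.0855]
tool_rot: [0.671, 0.741, -0.0, -0.0]
ft_force: [0.9, 0.2, 0.2]
grip_width: 0.0004
grip_force: 0.0
```

Emit:
move_arm(
  series="0 0 2 0 0 0;0 0 4 0 0 0;0 0 5 0 0 0;0 0 5 0 0 0",
)

```text
time: 14.82
position: [0.5348, 0.0836, 0.0811]
tool_rot: [0.671, 0.741, -0.0, 0.0]
ft_force: [-1.1, -1.6, 4.1]
grip_width: 0.0002
grip_force: 2.2
```

Run:
```python
from h import *
state()
```

```text
t 14.82 jig [ 0.4 84. ] z 81.1 yaw(y-axis rel jig y) -89.8 f [-1.1 -1.6  4.1] w 0.000 q [-0.05  0.67  1.77 -0.    0.7  -0.15]
```

Emit:
move_arm(
  series="0 0 2 0 0 0;0 0 3 0 0 0;0 0 3 0 0 0",
)

```text
time: 15.07
position: [0.5348, 0.0836, 0.0802]
tool_rot: [0.671, 0.741, 0.0, 0.001]
ft_force: [-5.3, -1.3, 20.1]
grip_width: 0.0005
grip_force: 10.0
```

Emit:
move_arm(
  series="0 0 2 0 0 0;0 0 3 0 0 0;0 0 3 0 0 0",
)

```text
time: 15.32
position: [0.5349, 0.0836, 0.08]
tool_rot: [0.671, 0.741, 0.0, 0.001]
ft_force: [-9.8, -1.4, 40.7]
grip_width: 0.0004
grip_force: 20.2
```

Run:
```python
from h import *
state()
for n in('top','wrist'):
  p=pic(n,n+'7.png')
  for d in robot.tip_of(p,'mould')[:1]: print(w2j(d['xyz']).round(1),round(d['xyz'][2],3),round(d['p'],2))
```

```text
t 15.32 jig [ 0.5 84.1] z 80.0 yaw(y-axis rel jig y) -89.8 f [-9.8 -1.4 40.7] w 0.000 q [-0.05  0.67  1.77 -0.    0.7  -0.15]
[ 4.2 86.4] 0.019 0.83
```

The pocket floor is firm with the tip at 58 mm, as expected for home. I'll lift off, check the mould and locate the lever post.

Emit:
move_arm(
  series="0 0 -40 0 0 0;0 0 -75 0 0 0;0 0 -75 0 0 -20;0 0 -75 0 0 -40;0 0 -75 0 0 -40",
  jaw=1,
)

```text
time: 15.93
position: [0.5354, 0.0839, 0.1507]
tool_rot: [0.519, 0.855, 0.001, 0.001]
ft_force: [0.4, -0.5, -0.0]
grip_width: 0.026
grip_force: 0.0
```

Run:
```python
from h import *
state()
for n in('top','wrist','scene'):
  p=pic(n,n+'8.png')
  for t in('mould','lever_grip'):
   for d in robot.tip_of(p,t)[:1]: print(n,t,w2j(d['xyz']).round(1),round(d['xyz'][2],3),round(d['p'],2))
```

```text
t 15.93 jig [ 1.  84.3] z 150.7 yaw(y-axis rel jig y) -68.0 f [ 0.4 -0.5 -0. ] w 0.026 q [-0.05  0.55  1.73  0.    0.86 -0.53]
top mould [123.2 -45.6] -0.002 0.45
top lever_grip [ 97.3 227.3] 0.093 0.78
wrist mould [ 2.4 81.4] 0.017 0.92
wrist lever_grip [ 96.4 228.8] 0.086 0.64
scene mould [-0.5 84.2] 0.021 0.76
scene lever_grip [ 97.  227.7] 0.09 0.69
```

View pics/wrist8.png

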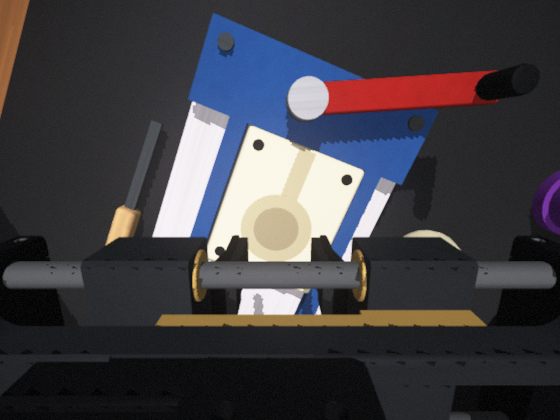

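The wrist view shows the mould seated square in the pocket (dots (258,145), (347,180)) and the lever open with its black post at (515,80). Next I move over the post.

```bash
python3 -c "
from h import *
go(98,228.5,150,20)"
```

```text
t 16.38 jig [ 0.3 84.3] z 149.3 yaw(y-axis rel jig y) -68.4 f [ 0.3 -0.  -1.3] w 0.062 q [-0.05  0.55  1.73  0.    0.86 -0.52]
[ 98.1 143.9  -0.7] [ -0.   -0.  -88.4]
```

Emit:
move_arm(
  series="98 144 0 0 0 -88;98 144 0 0 0 -88;98 144 0 0 0 -88;98 144 0 0 0 -88;98 144 0 0 0 -88;98 144 0 0 0 -88;98 144 0 0 0 -88;98 144 0 0 0 -88",
)

```text
time: 17.05
position: [0.6179, 0.2375, 0.149]
tool_rot: [0.045, 0.999, -0.0, -0.0]
ft_force: [0.1, 0.7, 0.5]
grip_width: 0.0871
grip_force: 0.0
```

```bash
python3 -c "
from h import *
go(98,228.5,99,20)"
```

```text
t 17.05 jig [ 97.8 229.3] z 149.0 yaw(y-axis rel jig y) -10.7 f [0.1 0.7 0.5] w 0.087 q [ 0.2   0.69  1.41 -0.    1.04 -1.28]
[-0.3 -0.7 50. ] [ -0.   -0.  -30.7]
```

Emit:
move_arm(
  series="0 0 0 0 0 -31;0 0 0 0 0 -31;0 0 0 0 0 -31;0 0 0 0 0 -31;0 0 20 0 0 -31;0 0 40 0 0 -31;0 0 50 0 0 -31;0 0 50 0 0 -31",
)

```text
time: 17.72
position: [0.616, 0.2363, 0.0966]
tool_rot: [-0.22, 0.976, 0.0, -0.003]
ft_force: [-0.7, -0.2, -0.2]
grip_width: 0.0872
grip_force: 0.0
```

Emit:
move_arm(
  series="0 0 0 0 0 0;0 0 0 0 0 0;0 0 0 0 0 0;0 0 0 0 0 0;0 0 0 0 0 0;0 0 0 0 0 0;0 0 0 0 0 0;0 0 0 0 0 0",
  jaw=0,
  newtons=10,
)

```text
time: 18.38
position: [0.6181, 0.2368, 0.0998]
tool_rot: [-0.22, 0.975, -0.0, 0.0]
ft_force: [0.7, 0.1, 0.3]
grip_width: 0.042
grip_force: 0.0
```

Run:
```python
from h import *
o,r=state()
# arc: waypoints relative to now, from the measured grip point
P=w2j(o['position'])
H=np.array([-15,178.]);th0=np.arctan2(*(P-H)[::-1]);print('rad',np.hypot(*(P-H)),'lever',.5-th0)
y0=np.arctan2(r[1,1],r[0,1])-np.pi/2-YAW
for th in np.linspace(th0,-np.pi/2-.03,26)[1:]:
    X=H+125*np.array([np.cos(th),np.sin(th)]);yaw=y0+(th-th0)*.95
    d=np.append(j2w(*X),.099)-o['position'];print((r.T@d*1e3).round(0)[:2],'az %.0f'%np.degrees(-(yaw-y0)),'lever %.2f'%(.5-th))
```

```text
t 18.38 jig [ 98.  228.6] z 99.8 yaw(y-axis rel jig y) 20.0 f [0.7 0.1 0.3] w 0.042 q [ 0.2   0.75  1.44 -0.    0.95 -1.82]
rad 123.84765484586032 lever 0.07905784069588001
[ -1. -10.] az 4 lever 0.16
[ -1. -20.] az 9 lever 0.24
[  0. -30.] az 13 lever 0.32
[  2. -40.] az 18 lever 0.40
[  5. -50.] az 22 lever 0.48
[  9. -59.] az 26 lever 0.56
[ 13. -68.] az 31 lever 0.65
[ 19. -77.] az 35 lever 0.73
[ 24. -85.] az 40 lever 0.81
[ 31. -93.] az 44 lever 0.89
[  38. -100.] az 48 lever 0.97
[  46. -107.] az 53 lever 1.05
[  54. -113.] az 57 lever 1.13
[  62. -118.] az 62 lever 1.21
[  71. -123.] az 66 lever 1.29
[  81. -126.] az 70 lever 1.37
[  90. -129.] az 75 lever 1.45
[ 100. -132.] az 79 lever 1.53
[ 110. -133.] az 84 lever 1.62
[ 120. -134.] az 88 lever 1.70
[ 130. -134.] az 92 lever 1.78
[ 140. -133.] az 97 lever 1.86
[ 150. -131.] az 101 lever 1.94
[ 160. -128.] az 106 lever 2.02
[ 170. -125.] az 110 lever 2.10
```

Emit:
move_arm(
  series="0 0 0 0 0 0;0 0 0 0 0 0;0 0 0 0 0 0;0 0 0 0 0 0;0 0 0 0 0 0;0 0 0 0 0 0",
)

```text
time: 18.88
position: [0.6181, 0.2372, 0.0996]
tool_rot: [-0.22, 0.975, 0.0, 0.0]
ft_force: [1.0, 1.0, -0.6]
grip_width: 0.0178
grip_force: 10.0
```

Emit:
move_arm(
  series="-1 -10 0 0 0 4;-1 -20 0 0 0 9;0 -30 0 0 0 13;2 -40 0 0 0 18;5 -50 0 0 0 22;9 -59 0 0 0 26;13 -68 0 0 0 31;19 -77 0 0 0 35",
)

```text
time: 19.55
position: [0.6337, 0.1595, 0.0995]
tool_rot: [0.085, 0.996, 0.001, -0.0]
ft_force: [-0.1, 3.1, -1.0]
grip_width: 0.0176
grip_force: 10.0
```

```bash
cat > arc.py <<'E'
from h import *
o,r=state();P=w2j(o['position']);H=np.array([-15,178.]);th0=np.arctan2(*(P-H)[::-1]);print('rad',np.hypot(*(P-H)),'lever',.5-th0)
for th in th0-np.arange(1,9)*.085:
    X=H+125*np.array([np.cos(th),np.sin(th)])
    d=np.append(j2w(*X),.099)-o['position'];print((r.T@d*1e3).round(0)[:2],'az %.0f'%np.degrees(.95*(th0-th)),'lever %.2f'%(.5-th))
E
python3 arc.py
```

```text
t 19.55 jig [106.1 150.1] z 99.5 yaw(y-axis rel jig y) -15.3 f [-0.1  3.1 -1. ] w 0.018 q [ 0.08  0.74  1.47  0.    0.93 -1.33]
rad 124.31389238196876 lever 0.7261270573832916
[ -1. -11.] az 5 lever 0.81
[  0. -21.] az 9 lever 0.90
[  2. -32.] az 14 lever 0.98
[  5. -42.] az 19 lever 1.07
[  8. -52.] az 23 lever 1.15
[ 13. -62.] az 28 lever 1.24
[ 18. -71.] az 32 lever 1.32
[ 24. -80.] az 37 lever 1.41
```

Gripped (17.8 mm) and swinging cleanly, so I'll continue the arc.

Emit:
move_arm(
  series="-1 -11 0 0 0 5;0 -21 0 0 0 9;2 -32 0 0 0 14;5 -42 0 0 0 19;8 -52 0 0 0 23;13 -62 0 0 0 28;18 -71 0 0 0 32;24 -80 0 0 0 37",
)

```text
time: 20.22
position: [0.5963, 0.0849, 0.0995]
tool_rot: [0.397, 0.918, 0.001, -0.001]
ft_force: [-0.4, 4.8, 0.7]
grip_width: 0.0176
grip_force: 10.0
```

```bash
python3 arc.py
```

```text
t 20.22 jig [61.8 79.5] z 99.5 yaw(y-axis rel jig y) -52.3 f [-0.4  4.8  0.7] w 0.018 q [-0.04  0.69  1.6   0.    0.85 -0.8 ]
rad 124.91364709468574 lever 1.4089944412411886
[  0. -11.] az 5 lever 1.49
[  2. -21.] az 9 lever 1.58
[  4. -32.] az 14 lever 1.66
[  7. -42.] az 19 lever 1.75
[ 11. -52.] az 23 lever 1.83
[ 16. -61.] az 28 lever 1.92
[ 21. -70.] az 32 lever 2.00
[ 27. -79.] az 37 lever 2.09
```

Emit:
move_arm(
  series="0 -11 0 0 0 5;2 -21 0 0 0 9;4 -32 0 0 0 14;7 -42 0 0 0 19;11 -52 0 0 0 23;16 -61 0 0 0 28;21 -70 0 0 0 32;26 -78 0 0 0 36",
)

```text
time: 20.88
position: [0.5224, 0.0507, 0.0995]
tool_rot: [0.662, 0.75, 0.001, -0.0]
ft_force: [4.8, 10.1, -2.1]
grip_width: 0.0179
grip_force: 10.2
```

Emit:
move_arm(
  series="0 -1 0 0 0 0;0 -2 0 0 0 0;0 -2 0 0 0 0",
)

```text
time: 21.13
position: [0.5226, 0.0507, 0.0996]
tool_rot: [0.66, 0.751, 0.003, 0.001]
ft_force: [3.8, 8.7, -4.5]
grip_width: 0.0177
grip_force: 10.0
```

```bash
python3 arc.py | head -2
```

```text
t 21.13 jig [-14.8  52.5] z 99.6 yaw(y-axis rel jig y) -88.1 f [ 3.8  8.7 -4.5] w 0.018 q [-0.12  0.62  1.81  0.    0.71 -0.25]
rad 125.54881392527057 lever 2.0694842028361817
```

The lever is at its stop (2.07). Release and rise.

Emit:
move_arm(
  series="0 1 0 0 0 0;0 2 0 0 0 0;0 2 0 0 0 0;0 2 0 0 0 0;0 2 0 0 0 0;0 2 0 0 0 0;0 2 0 0 0 0;0 2 0 0 0 0",
  jaw=0.6,
)

```text
time: 21.8
position: [0.5225, 0.0493, 0.0996]
tool_rot: [0.66, 0.752, -0.0, -0.0]
ft_force: [0.1, -0.3, -0.0]
grip_width: 0.0516
grip_force: 0.0
```

Emit:
move_arm(
  series="0 0 -40 0 0 0;0 0 -80 0 0 0;0 0 -100 0 0 0;0 0 -100 0 0 0",
)

```text
time: 22.13
position: [0.5258, 0.0492, 0.2041]
tool_rot: [0.66, 0.752, 0.003, 0.004]
ft_force: [-0.3, -0.0, 1.1]
grip_width: 0.0523
grip_force: 0.0
```

Run:
```python
from h import *
state()
for n in('top','wrist','scene'):
  p=pic(n,n+'9.png')
  for t in('mould','lever_grip','can','cap_top'):
   for d in robot.tip_of(p,t)[:2]: print(n,t,w2j(d['xyz']).round(1),round(d['xyz'][2],3),round(d['p'],2))
go(123,-45,190,-90)
```

```text
t 22.13 jig [-11.8  50.6] z 204.1 yaw(y-axis rel jig y) -88.0 f [-0.3 -0.   1.1] w 0.052 q [-0.12  0.45  1.72  0.    0.96 -0.25]
top mould [-136.7   30.4] -0.003 0.18
top can [ 165.  -184.7] 0.001 0.85
top can [272.  192.7] 0.001 0.78
top cap_top [123.9 -47.8] 0.124 0.67
top cap_top [ 164.6 -185.9] 0.136 0.54
wrist lever_grip [-17.   52.1] 0.089 0.75
wrist can [273.7 194.5] 0.001 0.98
wrist cap_top [  55.1 -101.9] 0.041 0.24
scene mould [-4.6 85. ] 0.016 0.87
scene lever_grip [-14.   56.4] 0.09 0.66
scene lever_grip [-136.2   32. ] -0.003 0.26
scene can [273.8 193.2] 0.002 0.95
scene can [ 221.6 -261.3] 0.001 0.94
scene cap_top [ 164.6 -190.5] 0.133 0.68
scene cap_top [122.7 -45.2] 0.126 0.62
t 22.88 jig [-15.   51.2] z 199.4 yaw(y-axis rel jig y) -88.0 f [-0.4  0.2  0. ] w 0.052 q [-0.12  0.46  1.73 -0.    0.96 -0.25]
[-100.9  134.6    9.4] [-0. -0.  2.]
```

View pics/wrist9.png

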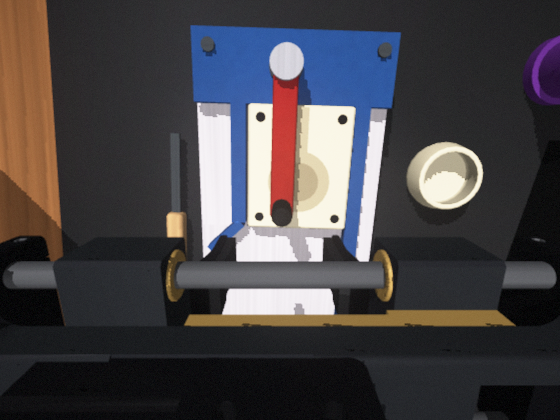

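The red lever at (285,140) now points straight down over the mould, with its post at (282,213). Next is the nozzle cap, with the fingers closed.

Emit:
move_arm(
  series="-101 136 9 0 0 0;-101 136 9 0 0 0;-101 136 9 0 0 0;-101 136 9 0 0 0;-101 136 9 0 0 0;-101 136 9 0 0 0;-101 136 9 0 0 0;-101 136 9 0 0 0",
  jaw=0,
  newtons=20,
)

```text
time: 23.55
position: [0.6689, -0.0321, 0.1902]
tool_rot: [0.659, 0.752, -0.001, -0.001]
ft_force: [-0.0, 0.6, -0.1]
grip_width: 0.0071
grip_force: 0.0
```

Emit:
move_arm(
  series="0 0 0 0 0 0;0 0 0 0 0 0;0 0 0 0 0 0;0 0 0 0 0 0",
)

```text
time: 23.88
position: [0.6702, -0.0326, 0.191]
tool_rot: [0.659, 0.752, 0.0, 0.0]
ft_force: [0.4, -0.7, 0.5]
grip_width: 0.0003
grip_force: 0.0
```

Run:
```python
from h import *
p=pic('scene')
for d in robot.tip_of(p,'cap_top')[:3]: print(w2j(d['xyz']).round(1),round(d['xyz'][2],3),round(d['p'],2))
go(123.3,-45.8,150,-88)
```

```text
[123.7 -44.1] 0.127 0.62
[ 161.3 -191.3] 0.129 0.57
[ 220.3 -262.5] 0.129 0.51
t 23.98 jig [124.3 -44.8] z 190.8 yaw(y-axis rel jig y) -88.0 f [ 0.7  0.3 -0.2] w 0.000 q [-0.22  0.65  1.36 -0.    1.14 -0.35]
[-0.9 -1.  40.8] [ 0.  0. -0.]
```

Emit:
move_arm(
  series="-1 -1 25 0 0 0;-1 -1 38 0 0 0;-1 -1 41 0 0 0;-1 -1 43 0 0 0;-1 -1 45 0 0 0;-1 -1 47 0 0 0;-1 -1 49 0 0 0;-1 -1 50 0 0 0",
)

```text
time: 24.65
position: [0.6693, -0.0341, 0.1416]
tool_rot: [0.66, 0.752, -0.0, -0.0]
ft_force: [-4.1, 0.7, 7.6]
grip_width: 0.0006
grip_force: 3.5
```

Emit:
move_arm(
  series="0 0 1 0 0 0;0 0 2 0 0 0;0 0 2 0 0 0;0 0 2 0 0 0",
)

```text
time: 24.98
position: [0.6693, -0.034, 0.1414]
tool_rot: [0.66, 0.752, -0.0, 0.0]
ft_force: [-6.2, 1.7, 13.1]
grip_width: 0.0007
grip_force: 6.2
```

The cap is firm at its bottom (13 N, tip at about 119 mm). Lift straight up and let it spring back.

Emit:
move_arm(
  series="0 0 -10 0 0 0;0 0 -30 0 0 0;0 0 -60 0 0 0;0 0 -90 0 0 0;0 0 -90 0 0 0;0 0 -90 0 0 0;0 0 -90 0 0 0;0 0 -90 0 0 0",
)

```text
time: 25.65
position: [0.6689, -0.034, 0.2272]
tool_rot: [0.66, 0.752, -0.001, -0.001]
ft_force: [-0.4, -0.3, -0.2]
grip_width: 0.0008
grip_force: 0.0
```

Run:
```python
from h import *
state()
p=pic('scene','s10.png')
for t in('mould','lever_grip','cap_top','file','print_ring'):
  for d in robot.tip_of(p,t)[:1]: print(t,w2j(d['xyz']).round(1),round(d['xyz'][2],3),round(d['p'],2))
cv2.imwrite('pics/s10c.png',cv2.resize(p['img'][140:300,170:380],(800,600))[:,:,::-1])
```

```text
t 25.65 jig [122.7 -45.9] z 227.2 yaw(y-axis rel jig y) -88.0 f [-0.4 -0.3 -0.2] w 0.001 q [-0.22  0.61  1.33  0.    1.21 -0.35]
mould [-1.3 83.9] 0.019 0.64
cap_top [271.1 193.3] 0.128 0.67
file [-134.3   30.2] -0.002 0.54
print_ring [166.8  81.6] -0.002 0.84
```

View pics/s10c.png

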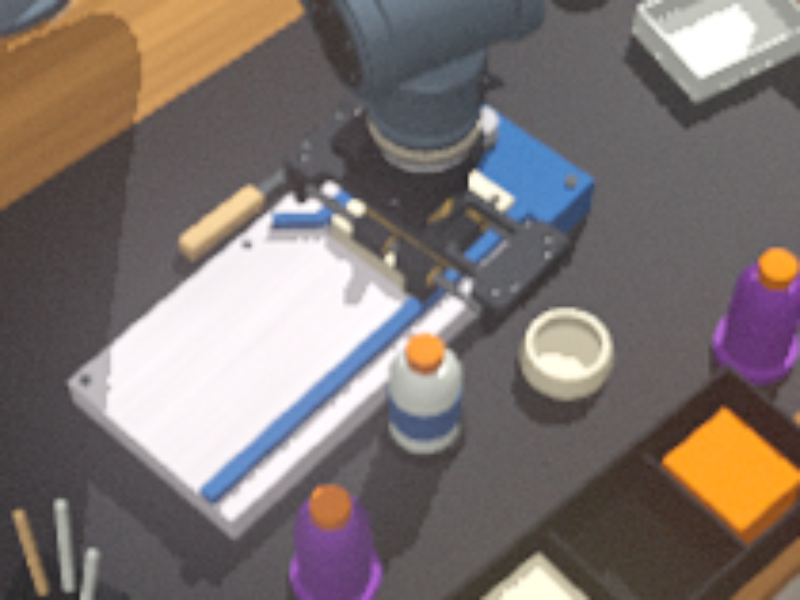

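The cap is back up on the white can at (425,352), the arm is clear above, and the bystanders are where they were. Handing in.

```bash
python3 -c "
from rig import robot
print(robot.hand_in())"
```

```text
the job is handed in; nothing more can be done
None
```

The job is handed in: the mould is pressed home, the lever is shut at about 2.07 rad, and the cap was pressed fully down and sprang back. It took about 26 s of the 69 s, and no bystanders moved in the views I took; the hand-in call returned no verdict.

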